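Stand up and square the row of weld test plates

ROBOT

A 7-joint arm with a two-finger parallel gripper is mounted at the origin on a cart in front of the work surface, level with it; the furniture and walls round the work are solid. World frame = base frame: x ahead of the robot, y to its left, z up, the work surface at z = 0. Lengths are in m, angles in rad, forces in N, time in s.
With the tool pointing down it reaches from about 0.4 to 0.85 m from the base axis. Payload 6.9 kg.
Tool frame: the origin (TCP) lies midway between the tips of the shut fingers; the grasp point (between the pads) lies behind it (ctrl.pinch_z is the z of the grasp point in the tool frame, in m); z points along the fingers, y is the direction in which the jaws open and shut (so a half turn about z gives the same grasp; the last joint's range is limited). The gripper opens to 85 mm and grips with 20 to 120 N. Pads are 22 mm wide; open, the fingers measure 114 mm over their backs; the gripper's body (76 mm by 85 mm) begins 54 mm behind the grasp point. The pads swing forward as they close: fully open they stand 13 mm farther back than shut.
Start: joints at [1.417, 0.507, -0.238, 1.5, 0.126, 1.149, -0.155], TCP at [0.16, -0.604, 0.231] pointing down, gripper open.
Joint ranges: [-3.08, 3.08], [-0.24, 2.05], [-1.43, 1.35], [0, 2.5], [-1.52, 4.66], [0.17, 1.96], [-2.89, 2.89]. Speed limits (rad/s): [2.39, 2.39, 3.14, 3.14, 3.14, 3.14, 3.14].

INTERFACE

Orientations are given as a unit quaternion [w, x, y, z].
In Python, from station import ctrl, get_state, vision, ticket, models gives the robot as it stands. Calls block until the motion is done:
- ctrl.movep(position, orientation): joint-space move of the TCP to a pose.
- ctrl.movel(position, frame=None, max_speed=0.15): straight line of the TCP; frame=None keeps the orientation; max_speed is the mean speed in m/s.
- ctrl.set_joints(angles): joint-space move.
- ctrl.ungrasp() and ctrl.close_gripper(force=None): open the fingers fully, or close them until they stop; force is the grip in N (None keeps the last).
- ctrl.pause(seconds).
- ctrl.ik(position, orientation): joint angles nearest the present ones, or None.
- get_state(): the state.
- vision.grab_frame(name): name is "scene" or "top"; returns (picture, depth): 384x512x3 uint8, blue, green, red; 384x512 float32, m along the optical axis (not along the pixel's ray), 0 where there is no reading.
- vision.camera_info(name): a dict with "mtx" (3x3 intrinsics, pixels), "dist_coeffs" ([k1, k2, p1, p2, k3] as OpenCV has them; the pictures are not rectified), "R" (3x3) and "t" (3): a world point X has camera coordinates R X + t. Camera axes: x right, y down, z forward; pixel columns grow to the right and rows downward; lengths in m; the calibration is good to about 2 mm. A picture is of the moment at which its call begins. camera_info takes no time and is no camera call.
A pose or a line that the arm cannot do raises ctrl.Unreachable and nothing moves.
- ticket.close_job(): hands the job in, once; it reports no verdict.
Trained networks look in the newest picture that a camera, given by its name, has taken for a name from the list of things; names that differ only in an ending like _2 or _b are one class to them, and where a whole thing is asked for, a point or a joint stands for the part that bears it (a point fixed in the world has none). Each returns a list of dicts, best first, with "p" (0 to 1); they miss things now and then, are a little off and sometimes report something else, mostly with a low value. They report only what shows in the picture. A call takes as long as a camera call.
- models.recognise(camera, target): "point" ([column, row] in pixels, amid what is visible of it).
- models.masks_of(camera, target): "mask" (384x512 bool, what is visible of it) and "point" ([column, row] in pixels, amid what is visible of it).
The state is a dict: "time": time; "qpos": joint angles; "qd": joint speeds; "tau": joint torques, N m; "tcp_pos": TCP position; "eef_rot": TCP orientation; "contact_force": force on the tool from outside, world axes, zero at the start; "wrist_torque": the same for the moment, N m; "width": finger opening in m.
Only numpy, scipy, OpenCV 4.12 (cv2) and the standard library are available. Lean on these libraries where they do the work, as an engineer would, in place of code of your own. Each camera call takes 0.05 s, during which the arm holds its last target.

TASK

The four steel plates in the rack have slumped: push their feet in until all four stand upright, tight against the backstop, and the sprung keeper flap has snapped fully shut in front of them. Also push their ends so that all four are square and flush against the rack's side fence. Leave the square tube, the cold chisel and the loose bar on the table where they are.

Things in the scene. Friction and masses are not known exactly. Their poses are not given: they have to be found in the camera images.
- rack: bare steel plate rack, fixed to the table. Origin at table height below the backstop's front face, midway across where the squared plates belong; +x runs from the open front to the backstop, +y to the side fence, z up. Floor 6 mm thick (x -116 to 16, y -99 to 71 mm). The front and the side opposite the fence are open, but for the keeper flap.
- rack_backstop (a point): top middle of the backstop's front face, 66 mm above the table; the face is the plane x = 0 of the rack's frame and spans y -50 to 63 mm. With the four plates upright and tight against it, the row fills x = -24 to 0 mm and its top is 78 mm above the table. Pushed low, near their feet, the whole row slides in with some 10 N; pushed high, it jams.
- rack_fence (a point): top front corner of the side fence's inner face, 56 mm above the table; the face is the plane y = 57.5 mm of the rack's frame and spans x -77 to 8 mm. A plate flush with it has its middle at y = 0.
- keeper_pin (a point): top of the keeper's upright hinge pin, 62 mm above the table, at x = -97, y = -79.5 mm in the rack's frame; beside the open front, opposite the fence.
- coupon_1_mid (a point): middle of plate 1 of 4 from the backstop: dark steel plate, slightly oily, on its 115 mm edge, 72 mm high, 6 thick, 0.3 kg, bright top edge. y axis along the 115 mm side, x up, z the normal away from the backstop. At first it leans about 9 degrees, top to the backstop, foot out to the open front, and is 6-16 mm off the fence. Home in the rack's frame: upright, x -3, y 0, z 42 mm.
- coupon_2_mid (a point): middle of plate 2 of 4 from the backstop: dark steel plate, slightly oily, on its 115 mm edge, 72 mm high, 6 thick, 0.3 kg, bright top edge. y axis along the 115 mm side, x up, z the normal away from the backstop. At first it leans about 12 degrees, top to the backstop, foot out to the open front, and is 6-16 mm off the fence. Home in the rack's frame: upright, x -9, y 0, z 42 mm.
- coupon_3_mid (a point): middle of plate 3 of 4 from the backstop: dark steel plate, slightly oily, on its 115 mm edge, 72 mm high, 6 thick, 0.3 kg, bright top edge. y axis along the 115 mm side, x up, z the normal away from the backstop. At first it leans about 15 degrees, top to the backstop, foot out to the open front, and is 6-16 mm off the fence. Home in the rack's frame: upright, x -15, y 0, z 42 mm.
- coupon_4_mid (a point): middle of plate 4 of 4 from the backstop: dark steel plate, slightly oily, on its 115 mm edge, 72 mm high, 6 thick, 0.3 kg, bright top edge. y axis along the 115 mm side, x up, z the normal away from the backstop. At first it leans about 18 degrees, top to the backstop, foot out to the open front, and is 6-16 mm off the fence. Home in the rack's frame: upright, x -21, y 0, z 42 mm.
- keeper (a joint): hinge of the keeper, a sprung steel flap 71 mm long, 14 to 50 mm above the table. 0 = shut on its stop, slanting in 27 degrees from the rack's x axis; grows to 0.8 rad as the tip goes outward, away from the fence. A weak spring (1 N at the tip) shuts it. The leaning plates' ends hold it open; once the whole row is past its tip it snaps shut in front of plate 4.
- keeper_tip (a point): free tip of the keeper flap, half-way up. Shut, it stands at x = -34, y = -47.5 mm in the rack's frame: 10 mm in front of the row when home, overlapping the plates' ends by 10 mm.
- tube: bystander: dark square tube offcut lying flat, 30 x 75 x 30 mm; origin at the centre of its underside, y axis along the length.
- chisel: bystander: black cold chisel lying flat, 24 x 185 x 16 mm; origin at the centre of its underside, y axis along the length.
- bar: bystander: dark flat bar offcut lying flat, 25 x 170 x 10 mm; origin at the centre of the underside, y axis along the length.

How it is judged:
By the outcome, as a careful person would: the job done as asked, in the order asked, and still so for the second after the job is handed in, with the robot touching nothing.
It also fails if it takes over 54 s, if anything falls off the work surface, if the arm or the gripper's body presses on something with over 40 N, if the wrist force passes 120 N, or if a joint passes its speed limit or range.

## Working session

There is one attempt and no reset: what is moved stays moved. The work goes in short steps, each a Python script; the robot and the scene stay as the last script left them, time stands still between calls to the robot, and variables do not carry over. Pictures are saved under pics/ and viewed, and the job is handed in when it is done.

```bash
ls; mkdir -p pics; python3 - <<'E'
from station import ctrl, get_state, vision, ticket, models
import cv2,numpy as np
for n in("scene","top"):
    im,d=vision.grab_frame(n); cv2.imwrite(f"pics/{n}0.png",im); np.save(f"{n}0.npy",d)
    ci=vision.camera_info(n); print(n,ci)
    for t in ["rack_backstop","rack_fence","keeper_pin","keeper_tip","coupon_1_mid","tube","chisel","bar"]:
        print(t,[(np.round(r["point"]).tolist(),round(r["p"],2)) for r in models.recognise(n,t)][:6])
print(get_state(),ctrl.pinch_z)
E
```

```text
pics
scene {'mtx': array([[347.90686375,   0.        , 257.86031494],
       [  0.        , 347.90686375, 196.99127124],
       [  0.        ,   0.        ,   1.        ]]), 'dist_coeffs': array([-0.06418121,  0.        ,  0.        ,  0.        ,  0.        ]), 'R': array([[-0.80661066, -0.59091608,  0.01405089],
       [-0.44527033,  0.59182466, -0.67192105],
       [ 0.38873329, -0.54823513, -0.74048948]]), 't': array([0.40525701, 0.29982672, 0.68918107])}
rack_backstop [([269.0, 218.0], 0.91)]
rack_fence [([269.0, 222.0], 0.65)]
keeper_pin [([269.0, 218.0], 0.83)]
keeper_tip [([277.0, 194.0], 0.78)]
coupon_1_mid []
tube [([148.0, 272.0], 0.89)]
chisel [([290.0, 142.0], 0.86)]
bar []
top {'mtx': array([[365.65465965,   0.        , 256.5359741 ],
       [  0.        , 365.65465965, 196.21308544],
       [  0.        ,   0.        ,   1.        ]]), 'dist_coeffs': array([-0.02157585,  0.        ,  0.        ,  0.        ,  0.        ]), 'R': array([[ 0.00237446, -0.99990657,  0.01346132],
       [-0.99685265, -0.00343348, -0.07920232],
       [ 0.07924114, -0.01323088, -0.99676767]]
[... 330 characters left out ...]
[]
{'time': 0.9, 'qpos': array([ 1.41751541,  0.50750091, -0.23762641,  1.50020328,  0.12571444,
        1.14888308, -0.15481757]), 'qd': array([ 0.00039919, -0.00034118, -0.00150659,  0.00096331, -0.00171751,
        0.00197051,  0.00071125]), 'tau': array([ 1.57643452e-03, -6.20347238e+01, -2.18524151e+00, -2.49959457e+01,
        1.36411589e-02,  1.93797241e-03, -1.76004824e-05]), 'tcp_pos': array([ 0.15992337, -0.60418712,  0.23127419]), 'eef_rot': array([-7.41848327e-06,  9.91641497e-01,  1.29023800e-01,  5.00527610e-06]), 'contact_force': array([ 0.19263124, -0.81321835, -0.19255205]), 'wrist_torque': array([-0.0170893 , -0.00073686, -0.02536457]), 'width': 0.08530376785876455} -0.0187
```

View pics.

```bash
python3 - <<'E'
import cv2
a=cv2.imread("pics/scene0.png"); b=cv2.imread("pics/top0.png")
cv2.imwrite("pics/sc0z.png",cv2.resize(a[130:290,190:350],None,fx=3.7,fy=3.7,interpolation=cv2.INTER_CUBIC))
cv2.imwrite("pics/tp0z.png",cv2.resize(b[150:290,190:350],None,fx=4.2,fy=4.2,interpolation=cv2.INTER_CUBIC))
E
```

```text
(no output)
```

View pics/scene0.png

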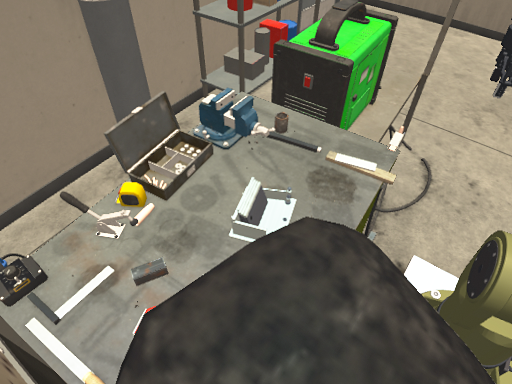

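View pics/top0.png

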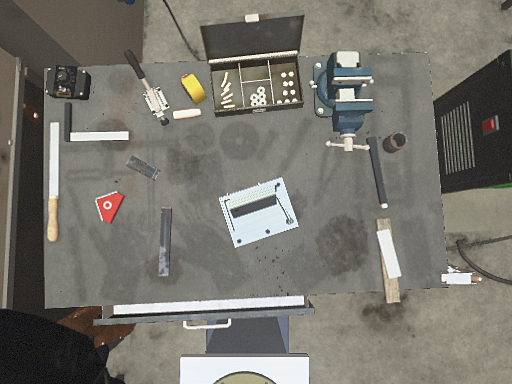

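View pics/sc0z.png

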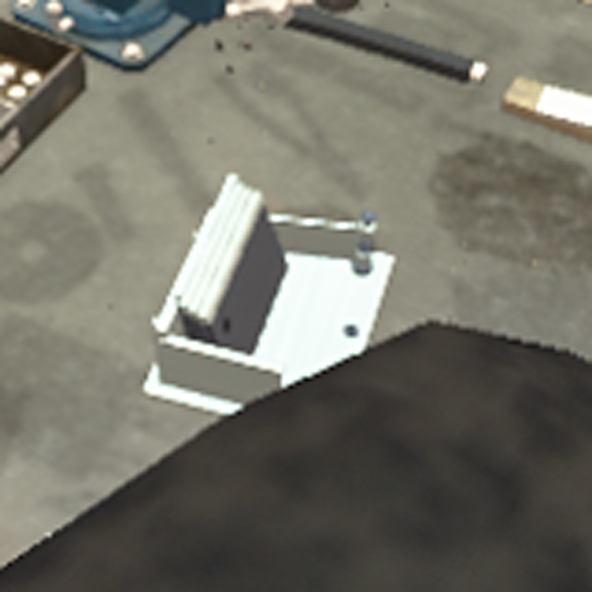

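View pics/tp0z.png

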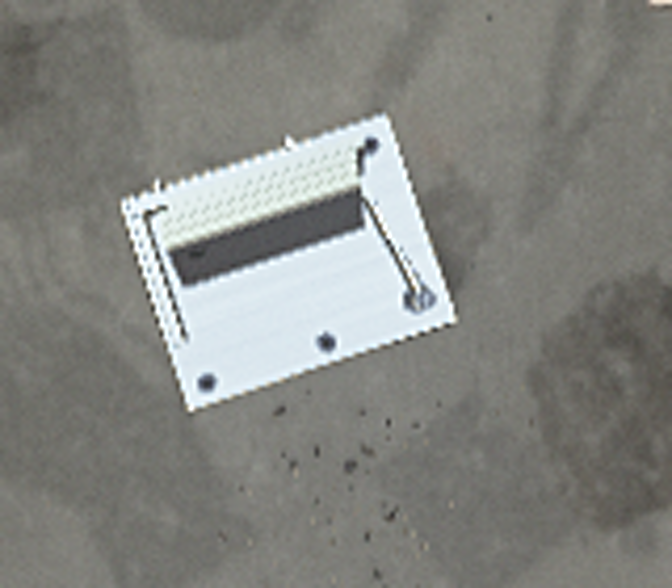

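```bash
cat > h.py <<'E'
import cv2,numpy as np
from scipy.optimize import least_squares
from station import ctrl, get_state, vision, ticket, models
def proj(n,P):
    c=vision.camera_info(n); rv=cv2.Rodrigues(c["R"])[0]
    return cv2.projectPoints(np.asarray(P,float).reshape(-1,1,3),rv,c["t"],c["mtx"],c["dist_coeffs"])[0].reshape(-1,2)
def r2w(p,P):
    x,y,t=p; P=np.asarray(P,float).reshape(-1,3); c,s=np.cos(t),np.sin(t)
    return np.c_[x+c*P[:,0]-s*P[:,1], y+s*P[:,0]+c*P[:,1], P[:,2]]
def overlay(n,im,p,f,box,s):
    o=cv2.resize(im[box[1]:box[3],box[0]:box[2]],None,fx=s,fy=s,interpolation=cv2.INTER_CUBIC)
    def L(P,col,cl=False):
        q=(proj(n,r2w(p,np.array(P)/1000))-[box[0],box[1]]+.5)*s-.5
        cv2.polylines(o,[np.round(q).astype(int)],cl,col,1)
    L([(-116,-99,6),(16,-99,6),(16,71,6),(-116,71,6)],(0,0,255),True)
    L([(0,-50,66),(0,63,66)],(0,200,0)); L([(-77,57.5,56),(8,57.5,56)],(255,0,0))
    L([(-97,-79.5,62),(-97,-79.5,6)],(255,0,255)); L([(-97,-79.5,50),(-34,-47.5,50)],(0,160,255))
    L([(-24,-57.5,78),(0,-57.5,78),(0,57.5,78),(-24,57.5,78)],(200,200,0),True)
    cv2.imwrite(f,o)
E
python3 - <<'E'
from h import *
im=cv2.imread("pics/top0.png"); g=cv2.cvtColor(im,cv2.COLOR_BGR2GRAY)
cr=np.array([(456,321),(386,113),(122,198),(190,410)],np.float32)/4.2+[190,150]
sp=cv2.cornerSubPix(g,cr.astype(np.float32).reshape(-1,1,2),(4,4),(-1,-1),(3,50,.01)).reshape(-1,2)
print(cr,sp)
C=np.array([(-116,-99,6),(16,-99,6),(16,71,6),(-116,71,6)])/1000
r=least_squares(lambda p:(proj("top",r2w(p,C))-sp).ravel(),[.55,0,.3])
print(r.x,r.fun); np.save("rack.npy",r.x)
overlay("top",im,r.x,"pics/ov_top.png",(190,150,350,290),4.5)
overlay("scene",cv2.imread("pics/scene0.png"),r.x,"pics/ov_sc.png",(200,150,330,270),6)
E
```

```text
[[298.57143402 226.42857361]
 [281.90476227 176.90476227]
 [219.04762077 197.14286041]
 [235.23809814 247.61904907]] [[298.07953 225.57507]
 [281.25998 176.64557]
 [218.0828  197.66042]
 [234.59773 247.23688]]
[ 0.55155972 -0.0030977   0.32801914] [ 0.32389573  0.08345787  0.14454053 -0.27265503 -0.21746348 -0.04530247
 -0.24655845  0.21966048]
```

View pics/ov_top.png

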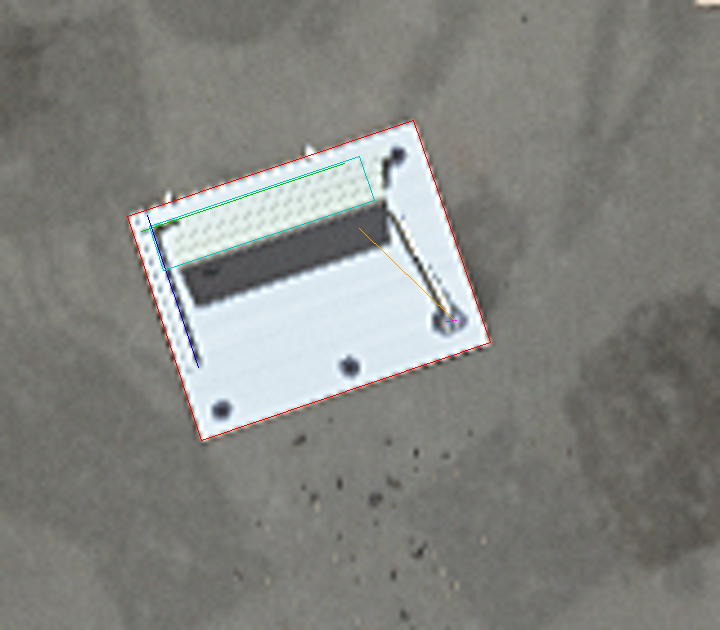

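View pics/ov_sc.png

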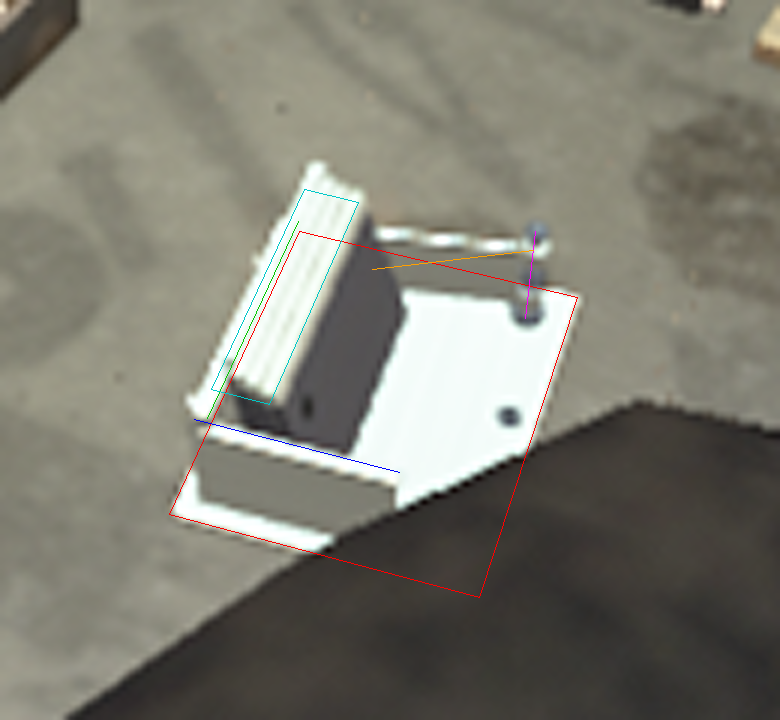

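```bash
cat >> h.py <<'E'
try: RK=np.load("rack.npy")
except Exception: RK=None
def W(P): return r2w(RK,np.array(P)/1000)[0]
def inr():
    p=get_state()["tcp_pos"]; d=p[:2]-RK[:2]; c,s=np.cos(RK[2]),np.sin(RK[2])
    return np.array([c*d[0]+s*d[1],-s*d[0]+c*d[1],p[2]])*1000
def fr():
    f=get_state()["contact_force"]; c,s=np.cos(RK[2]),np.sin(RK[2])
    return np.array([c*f[0]+s*f[1],-s*f[0]+c*f[1],f[2]])
def Q(a=0.): 
    t=RK[2]+a; return np.array([0,np.cos(t/2),np.sin(t/2),0])
def push(a,b,fmax,step=2.,speed=.04,bias=0,verbose=True):
    """rack-frame mm a->b, stop when force change along the line exceeds fmax"""
    a,b=np.array(a,float),np.array(b,float); n=max(1,int(np.ceil(np.linalg.norm(b-a)/step))); u=(b-a)/np.linalg.norm(b-a)
    for i in range(1,n+1):
        ctrl.movel(W(a+(b-a)*i/n),max_speed=speed)
        f=-(fr()-bias)@u
        if verbose: print(np.round(inr(),1),"F",np.round(fr()-bias,1),round(get_state()["time"],2))
        if f>fmax: print("stop",f); break
    return inr()
E
python3 - <<'E'
from h import *
for P in [(-110,-10,150),(-110,-10,15),(-35,-10,15),(-12,-100,30),(-12,-68,30)]:
    print(P,ctrl.ik(W(P),Q()), ctrl.ik(W(P),Q(np.pi/2)), ctrl.ik(W(P),Q(-np.pi/2)))
ctrl.close_gripper(20)
ctrl.movep(W((-110,-10,120)),Q()); print(inr(),fr(),get_state()["time"])
ctrl.movel(W((-110,-10,16)),max_speed=.12); print(inr(),fr(),get_state()["time"],get_state()["width"])
im,d=vision.grab_frame("scene"); cv2.imwrite("pics/s1.png",cv2.resize(im[100:300,170:370],None,fx=3,fy=3,interpolation=cv2.INTER_CUBIC))
E
```

```text
(-110, -10, 150) [ 0.47055019  0.37705993 -0.56935036  2.04803124  0.28264963  0.79186924
 -1.51029403] [ 0.65029325  0.43196473 -0.83891424  2.04610678  0.42980094  0.84418196
 -0.10812844] [ 0.20053038  0.34256485 -0.19844587  2.0512001   0.09664232  0.75638508
 -2.87062715]
(-110, -10, 15) [ 0.23263239  0.58005707 -0.26373341  2.19297008  0.36731185  0.40918407
 -1.5716267 ] [ 0.41362246  0.61683509 -0.53610039  2.19075285  0.6673557   0.49769342
 -0.31523574] [ 0.02343479  0.5734332   0.04195334  2.19548953 -0.06236389  0.37373196
 -2.69682098]
(-35, -10, 15) [ 0.19468342  0.64268844 -0.29746869  2.01515831  0.35326574  0.53259425
 -1.59631979] [ 0.38995171  0.69461695 -0.60769295  2.01267687  0.66116386  0.63751835
 -0.33148682] [-0.03408536  0.63210434  0.04988834  2.01807571 -0.06231783  0.49281537
 -2.75247981]
(-12, -100, 30) [ 0.32847398  0.67918795 -0.30954393  1.84660906  0.31575703  0.66391205
 -1.41003179] [ 0.54666453  0.74834841 -0.67846342  1.84370885  0.6489984   0.78462251
 -0.151585  ] [ 0.09398797  0.66725019  0.06280032  1.84978641 -0.06628262  0.62655882
 -2.61651013]
(-12, -68, 30) [ 0.27914807  0.66336836 -0.30727891  1.88677011  0.31762574  0.63896095
 -1.46665304] [ 0.50065448  0.73172551 -0.67595196  1.88386739  0.65224758  0.7596973
 -0.2150375 ] [ 0.04794199  0.65152296  0.05487439  1.88985723 -0.05878688  0.60174521
 -2.67350263]
[-110.08955205  -10.87476627  120.04351652] [ 0.41055341 -0.12492942  0.13384868] 3.9417
[-109.68694879  -10.12481794   16.41005983] [ 0.16113604 -0.49786372 -0.11940318] 4.9583 -0.0003146352365351531
```

View pics/s1.png

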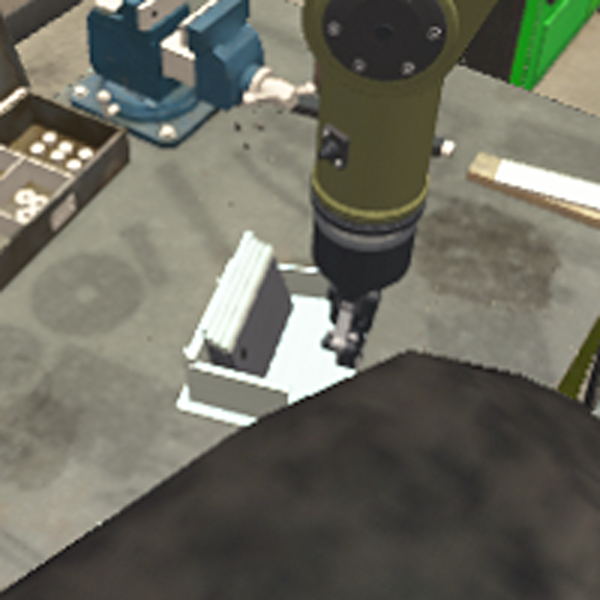

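```bash
python3 - <<'E'
from h import *
ctrl.movel(W((-80,-10,14)),max_speed=.08)
push((-80,-10,14),(-44,-10,14),25,step=3,speed=.05,bias=fr())
for n in("top","scene"):
    im,d=vision.grab_frame(n); cv2.imwrite(f"pics/{n}2.png",im)
    overlay(n,im,RK,f"pics/ov_{n}2.png",(190,150,330,270),5)
E
```

```text
[-77.1 -10.   14. ] F [-0.  -0.8 -0.1] 5.78
[-73.8 -10.   14. ] F [ 0.3 -1.3  0.9] 6.03
[-70.7 -10.   14. ] F [-0.5 -1.   0.4] 6.28
[-67.7 -10.   14. ] F [ 0.1 -0.7  0.7] 6.53
[-64.7 -10.   14. ] F [ 0.4 -1.4  0.9] 6.78
[-61.7  -9.9  14. ] F [-0.4 -0.7  0.8] 7.03
[-58.7 -10.   14. ] F [-0.  -1.4  0. ] 7.28
[-55.7 -10.   14. ] F [ 0.5 -0.9  0.1] 7.53
[-53.  -10.   13.9] F [-0.5 -1.4  0.2] 7.78
[-50.3 -10.   13.9] F [-1.5 -0.7 -1.4] 8.03
[-47.2  -9.9  13.9] F [-2.3 -0.9 -0.3] 8.28
[-44.2  -9.9  13.8] F [-3.7 -0.6 -0.8] 8.53
```

View pics/ov_scene2.png

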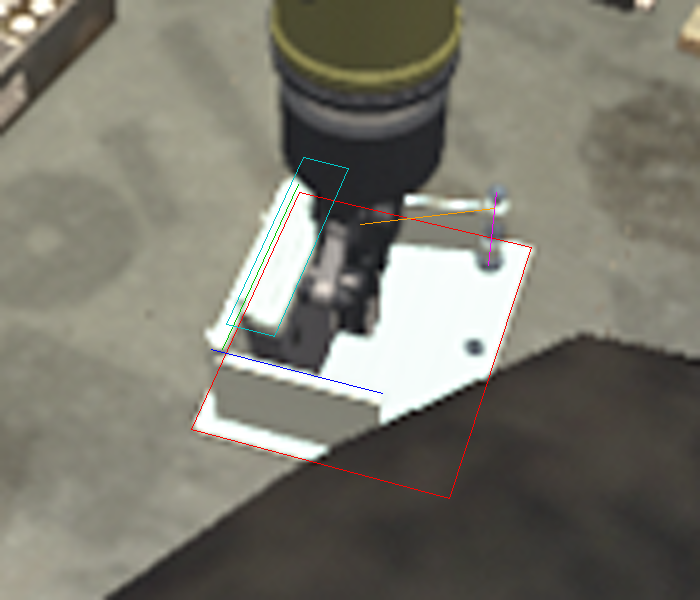

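View pics/ov_top2.png

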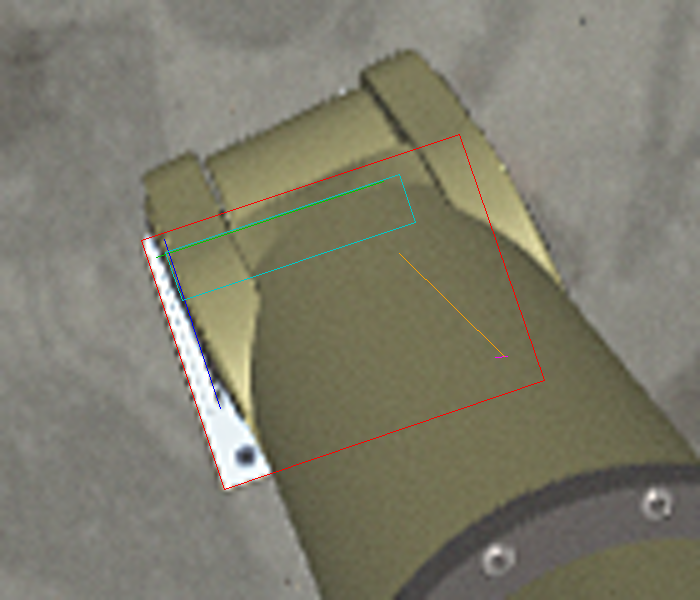

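```bash
python3 - <<'E'
from h import *
push((-44,-10,14),(-28,-10,14),27,step=2,speed=.04)
ctrl.pause(.2);print(inr(),fr())
im,d=vision.grab_frame("scene"); cv2.imwrite("pics/scene3.png",im)
overlay("scene",im,RK,"pics/ov_scene3.png",(190,150,330,270),5)
E
```

```text
[-42.4  -9.9  13.9] F [-4.1  0.8 -1.5] 8.88
[-40.1 -10.   13.9] F [-3.9  0.8 -0.8] 9.13
[-39.7 -10.   13.8] F [-8.4  0.7  0.5] 9.38
[-39.7 -10.1  13.7] F [-13.5   1.3   5.1] 9.63
[-39.9 -10.2  13.5] F [-20.    2.    8.5] 9.88
[-40.4 -10.8  12.6] F [-24.2  -0.8   1.9] 10.13
[-40.9 -10.9  12.1] F [-28.8   0.1   5.4] 10.38
stop 28.829831632853367
[-40.88846046 -10.99547418  12.05859532] [-28.33102456  -1.000771     5.85437374]
```

View pics/ov_scene3.png

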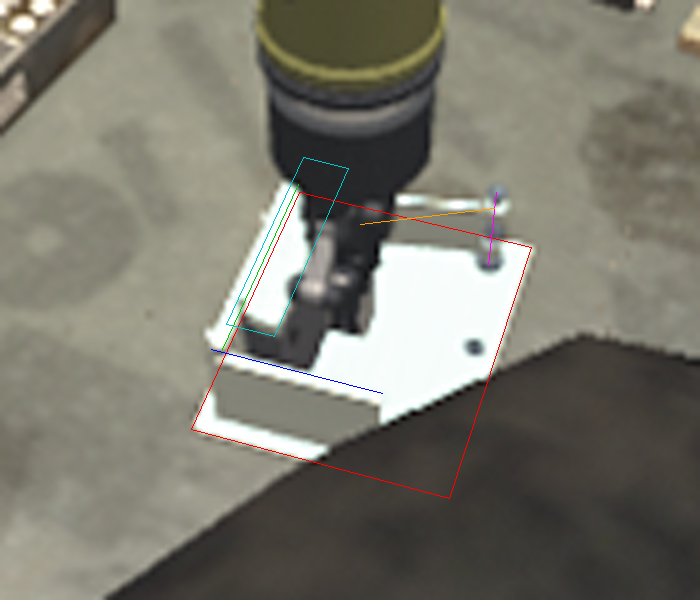

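```bash
cat >> h.py <<'E'
from scipy.spatial.transform import Rotation as Rn
def QT(deg,yaw=0.,tilt_axis=(0,1,0)):
    """tilt tool in rack frame: positive deg = tip toward +x (axis y)"""
    R=Rn.from_euler('z',RK[2])*Rn.from_rotvec(-np.radians(deg)*np.array(tilt_axis))*Rn.from_euler('z',yaw)*Rn.from_quat([1,0,0,0])
    q=R.as_quat(); return np.array([q[3],q[0],q[1],q[2]])
E
python3 - <<'E'
from h import *
print(QT(0),Q(),Rn.from_quat(np.roll(QT(15),-1)).as_matrix()[:,2])
ctrl.movel(W((-75,-10,16)),max_speed=.1)
im,d=vision.grab_frame("scene"); cv2.imwrite("pics/scene4.png",im)
overlay("scene",im,RK,"pics/ov_scene4.png",(190,150,330,270),5)
print(inr(),fr(),get_state()["time"])
for t in (10,15,20,25,30):
  print(t,[ctrl.ik(W((x,-10,13)),QT(t)) is not None for x in(-90,-60,-30)], ctrl.ik(W((-35,-10,13)),QT(t)))
E
```

```text
[0.         0.98658055 0.16327527 0.        ] [0.         0.98658055 0.16327527 0.        ] [ 0.24501943  0.08338332 -0.96592583]
[-73.09611265 -10.10266241  16.37119257] [ 0.56411611  0.21659871 -0.09683367] 11.2833
10 [True, True, True] [ 0.26213696  0.6096574  -0.32491336  2.1686449   0.52508274  0.25447048
 -1.73522808]
15 [True, True, True] [ 0.49202489  0.65678617 -0.63612638  2.24141105  1.29282663  0.29678024
 -2.47606055]
20 [True, True, True] [ 0.82209021  0.91288862 -1.22578106  2.31178367  1.63768173  0.74236554
 -2.77796404]
25 [False, True, True] [ 0.1550991   0.61128028 -0.03945499  2.39184042  3.71955617  0.30405897
  1.43640383]
30 [False, False, True] [ 0.18867065  0.6438763  -0.03929401  2.46232186  3.61937445  0.48098008
  1.57980485]
```

View pics/ov_scene4.png

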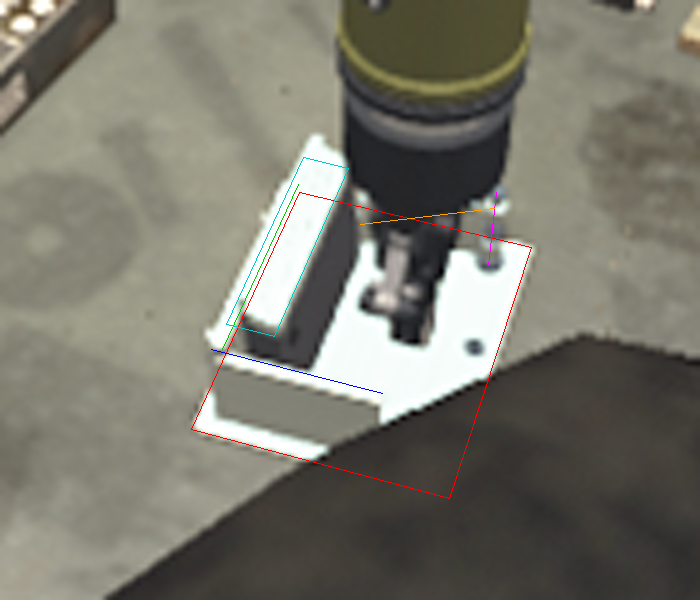

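```bash
python3 - <<'E'
from h import *
for t in (12,15,18):
  for y in (0,np.pi,-np.pi): print(t,round(y,1),[None if (j:=ctrl.ik(W((x,-10,z)),QT(t,y))) is None else np.round(j,2).tolist() for x,z in((-80,80),(-70,12),(-35,12))])
E
```

```text
12 0 [[0.44, 0.45, -0.48, 2.24, 0.42, 0.32, -1.62], [0.38, 0.6, -0.44, 2.28, 1.0, 0.2, -2.18], [0.26, 0.61, -0.31, 2.2, 0.57, 0.19, -1.77]]
12 3.1 [[0.81, 0.62, -1.09, 2.23, 1.01, 0.6, 0.91], [0.58, 0.67, -0.75, 2.28, 1.26, 0.39, 0.7], [0.59, 0.72, -0.83, 2.2, 1.21, 0.48, 0.74]]
12 -3.1 [[0.81, 0.62, -1.09, 2.23, 1.01, 0.6, 0.91], [0.58, 0.67, -0.75, 2.28, 1.26, 0.39, 0.7], [0.59, 0.72, -0.83, 2.2, 1.21, 0.48, 0.74]]
15 0 [[0.45, 0.44, -0.47, 2.28, 0.45, 0.24, -1.63], [0.53, 0.64, -0.63, 2.32, 1.48, 0.27, -2.64], [0.49, 0.66, -0.64, 2.24, 1.3, 0.3, -2.49]]
15 3.1 [[0.75, 0.55, -0.94, 2.28, 1.01, 0.43, 0.93], [0.83, 0.88, -1.23, 2.32, 1.49, 0.76, 0.47], [0.43, 0.64, -0.53, 2.24, 1.24, 0.23, 0.72]]
15 -3.1 [[0.75, 0.55, -0.94, 2.28, 1.01, 0.43, 0.93], [0.83, 0.88, -1.23, 2.32, 1.49, 0.76, 0.47], [0.43, 0.64, -0.53, 2.24, 1.24, 0.23, 0.72]]
18 0 [[0.59, 0.46, -0.64, 2.32, 0.87, 0.21, -2.04], [0.85, 0.89, -1.23, 2.36, 1.61, 0.73, -2.77], [0.81, 0.91, -1.23, 2.28, 1.56, 0.76, -2.71]]
18 3.1 [[0.78, 0.55, -0.95, 2.32, 1.17, 0.38, 0.79], [0.46, 0.61, -0.51, 2.37, 2.0, 0.18, 0.0], [0.51, 0.66, -0.63, 2.29, 1.62, 0.26, 0.36]]
18 -3.1 [[0.78, 0.55, -0.95, 2.32, 1.17, 0.38, 0.79], [0.46, 0.61, -0.51, 2.37, 2.0, 0.18, 0.0], [0.51, 0.66, -0.63, 2.29, 1.62, 0.26, 0.36]]
```

```bash
python3 - <<'E'
from h import *
ctrl.movel(W((-85,-10,70)),max_speed=.15)
ctrl.movep(W((-80,-10,70)),QT(15,np.pi)); print(get_state()["time"],inr())
ctrl.movel(W((-72,-10,12)),max_speed=.1); print(get_state()["time"],inr(),fr(),get_state()["qpos"].round(2))
push((-72,-10,12),(-48,-10,12),15,step=8,speed=.06)
im,d=vision.grab_frame("scene"); cv2.imwrite("pics/scene5.png",im)
overlay("scene",im,RK,"pics/ov_scene5.png",(190,150,330,270),5)
E
```

```text
13.875 [-79.98244171  -9.8861759   69.82390567]
14.6083 [-71.89221426  -9.78101156  12.15992731] [ 0.31775072 -0.85352959  0.4133628 ] [ 0.65  0.7  -0.84  2.32  1.49  0.41  0.48]
[-63.5 -10.2  12.5] F [-0.4  1.1  0.1] 14.89
[-55.7 -10.   12.2] F [ 0.2 -0.2 -0.2] 15.18
[-47.8  -9.9  12. ] F [0.  0.7 0. ] 15.46
```

View pics/ov_scene5.png

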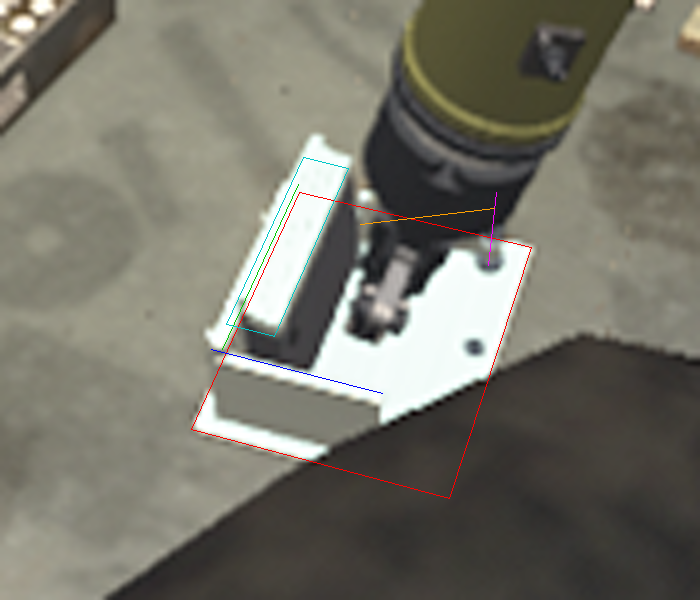

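```bash
python3 - <<'E'
from h import *
push((-48,-10,12),(-26,-10,12),24,step=2,speed=.05)
ctrl.pause(.2);print(inr(),fr())
im,d=vision.grab_frame("scene"); cv2.imwrite("pics/scene6.png",im)
overlay("scene",im,RK,"pics/ov_scene6.png",(190,150,330,270),5)
E
```

```text
[-46. -10.  12.] F [-0.6 -0.4  0.2] 15.76
[-43.9 -10.   12. ] F [0.3 1.  0.6] 16.01
[-41.8 -10.   12. ] F [ 0.5  0.3 -0.2] 16.26
[-39.8 -10.   12. ] F [-0.4  0.2  0.6] 16.51
[-38.1  -9.9  11.9] F [-0.4  0.1 -0.4] 16.76
[-36.7 -10.   11.7] F [-3.8  1.1  0.3] 17.01
[-34.4 -10.1  11.7] F [-3.5 -0.1 -2.2] 17.26
[-33.6 -10.2  11.4] F [-8.2  0.6  1.3] 17.51
[-33.5 -10.2  11. ] F [-12.8   0.7   5.3] 17.76
[-33.4 -10.3  10.4] F [-18.9   1.    8.9] 18.01
[-33.3 -10.5   9.8] F [-22.7   1.2  10.6] 18.26
[-33.26312399 -10.48399074   9.77453014] [-23.01177923   0.36736497   9.84444486]
```

View pics/ov_scene6.png

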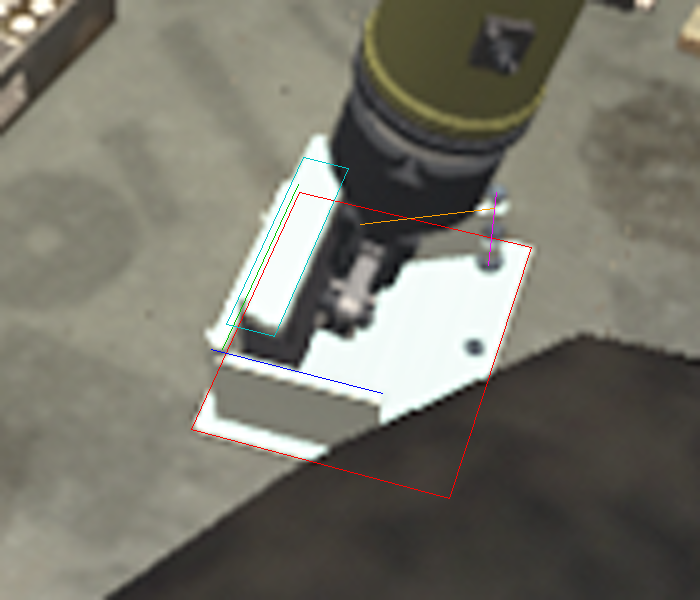

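```bash
python3 - <<'E'
from h import *
ctrl.movel(W((-60,-10,14)),max_speed=.1)
ctrl.movel(W((-85,-10,100)),max_speed=.2)
f=lambda P,t,y:None if (j:=ctrl.ik(W(P),QT(t,y,(-1,0,0)))) is None else np.round(j,2).tolist()
for t in (0,15):
  for y in (np.pi/2,-np.pi/2,0,np.pi): print(t,round(y,1),[f(P,t,y) for P in((-60,-220,180),(-12,-100,100),(-12,-100,16),(-12,-68,16))])
im,d=vision.grab_frame("scene"); cv2.imwrite("pics/scene7.png",im)
overlay("scene",im,RK,"pics/ov_scene7.png",(190,150,330,270),5); print(get_state()["time"])
E
```

```text
0 1.6 [[0.77, 0.6, -0.7, 1.61, 0.42, 1.09, 0.28], [0.54, 0.64, -0.66, 1.78, 0.49, 0.89, -0.01], [0.49, 0.74, -0.58, 1.85, 0.59, 0.72, -0.1], [0.44, 0.73, -0.58, 1.89, 0.6, 0.7, -0.17]]
0 -1.6 [[-0.25, 0.79, 1.15, 1.62, -0.75, 1.24, -1.76], [0.84, 0.97, -1.4, 1.78, 0.99, 1.31, 2.66], [0.81, 1.08, -1.33, 1.85, 1.13, 1.23, 2.57], [0.77, 1.06, -1.33, 1.89, 1.13, 1.21, 2.5]]
0 0 [[0.13, 0.55, 0.36, 1.62, -0.22, 1.01, -0.69], [-0.21, 0.63, 0.55, 1.79, -0.43, 0.84, -0.69], [-0.2, 0.76, 0.55, 1.86, -0.6, 0.69, -0.53], [-0.26, 0.75, 0.55, 1.9, -0.61, 0.67, -0.57]]
0 3.1 [[0.95, 0.73, -1.11, 1.61, 0.68, 1.24, 1.61], [0.74, 0.78, -1.07, 1.78, 0.78, 1.07, 1.29], [0.7, 0.88, -0.98, 1.85, 0.92, 0.94, 1.18], [0.65, 0.86, -0.97, 1.89, 0.91, 0.91, 1.12]]
15 1.6 [[0.84, 0.71, -0.73, 1.44, 0.23, 1.28, 0.46], [0.68, 0.74, -0.72, 1.66, 0.26, 1.01, 0.26], [0.66, 0.85, -0.69, 1.72, 0.35, 0.86, 0.21], [0.63, 0.83, -0.7, 1.77, 0.36, 0.82, 0.15]]
15 -1.6 [[-0.07, 0.89, 1.15, 1.45, -0.85, 1.59, -1.67], [-0.3, 0.95, 1.15, 1.67, -0.97, 1.43, -1.71], [0.92, 1.18, -1.39, 1.72, 0.95, 1.26, 2.82], [0.89, 1.16, -1.38, 1.77, 0.95, 1.21, 2.75]]
15 0 [[0.26, 0.66, 0.36, 1.45, -0.39, 1.31, -0.53], [0.06, 0.68, 0.36, 1.67, -0.49, 1.06, -0.6], [0.06, 0.79, 0.36, 1.73, -0.59, 0.92, -0.49], [0.01, 0.77, 0.36, 1.78, -0.61, 0.89, -0.5]]
15 3.1 [[1.01, 0.86, -1.17, 1.44, 0.53, 1.41, 1.76], [0.85, 0.89, -1.12, 1.65, 0.57, 1.14, 1.53], [0.84, 1.01, -1.09, 1.72, 0.71, 1.04, 1.45], [0.81, 0.99, -1.1, 1.77, 0.72, 1.0, 1.38]]
19.65
```

View pics/ov_scene7.png

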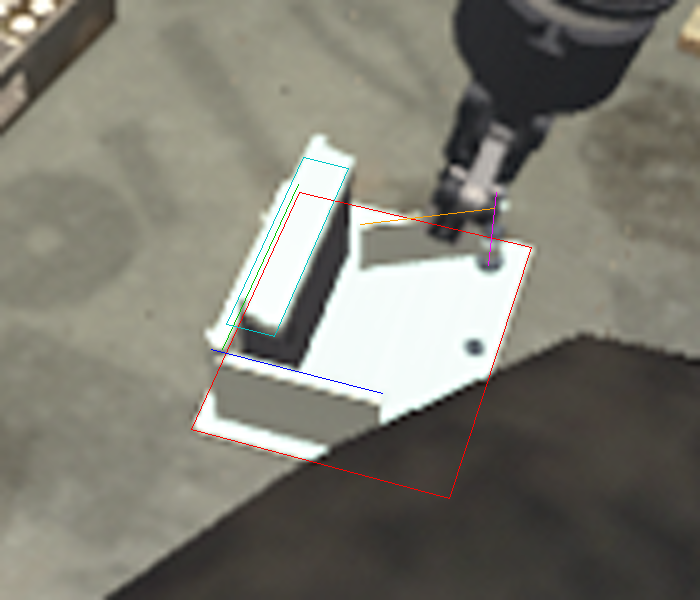

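```bash
python3 - <<'E'
from h import *
q=QT(15,np.pi/2,(-1,0,0))
ctrl.movep(W((-40,-200,110)),q); print(get_state()["time"],inr())
im,d=vision.grab_frame("top"); cv2.imwrite("pics/top8.png",im)
overlay("top",im,RK,"pics/ov_top8.png",(190,150,330,270),5); print(get_state()["time"])
E
```

```text
20.475 [ -40.12328409 -198.11920054  108.69048119]
20.525
```

View pics/ov_top8.png

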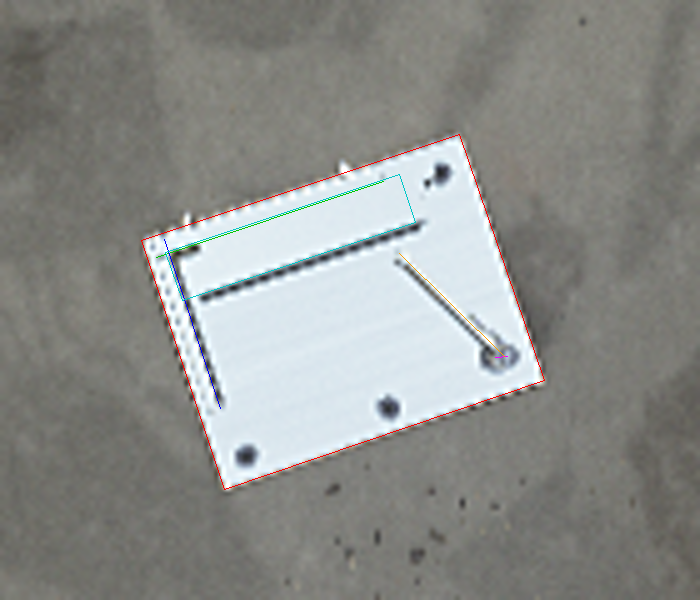

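View pics/top8.png

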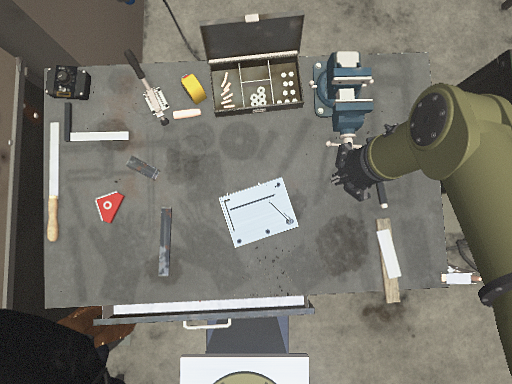

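```bash
python3 - <<'E'
from h import *
ctrl.movel(W((-13,-115,80)),max_speed=.2)
ctrl.movel(W((-13,-110,16)),max_speed=.12); b=fr()
print(inr(),get_state()["time"])
ctrl.movel(W((-13,-92,16)),max_speed=.08)
push((-13,-92,16),(-13,-62,16),16,step=2,speed=.05,bias=b)
im,d=vision.grab_frame("scene"); cv2.imwrite("pics/scene9.png",im)
overlay("scene",im,RK,"pics/ov_scene9.png",(190,150,330,270),5); print(get_state()["time"])
E
```

```text
[ -12.74005441 -110.4702486    16.37953641] 21.825
[-13.  -90.1  16. ] F [0.2 0.4 1.2] 22.45
[-13.  -87.9  16. ] F [-0.4  0.2  0.7] 22.7
[-13.  -85.8  16. ] F [-0.3  0.1  0.7] 22.95
[-13.  -83.8  16. ] F [ 0.4 -0.   0.2] 23.2
[-13.  -81.8  16. ] F [0.1 0.2 0.5] 23.45
[-13.  -79.8  16. ] F [-0.1 -0.6  0.5] 23.7
[-13.  -78.1  16. ] F [-0.9 -1.3  0.5] 23.95
[-13.  -76.2  16. ] F [ 0.4 -1.9 -0.1] 24.2
[-13. -74.  16.] F [ 0.2 -2.5  0.1] 24.45
[-13.  -71.9  16. ] F [-0.8 -2.5 -0.7] 24.7
[-13.  -69.7  16. ] F [-0.4 -2.7  1.1] 24.95
[-13. -68.  16.] F [-0.2 -3.1 -1. ] 25.2
[-13.  -67.8  16. ] F [-0.9 -7.2  0.9] 25.45
[-13.  -67.6  16. ] F [ -1.4 -11.7   1.1] 25.7
[-13.  -67.5  16. ] F [ -1.7 -15.5   1.5] 25.95
26.0
```

View pics/ov_scene9.png

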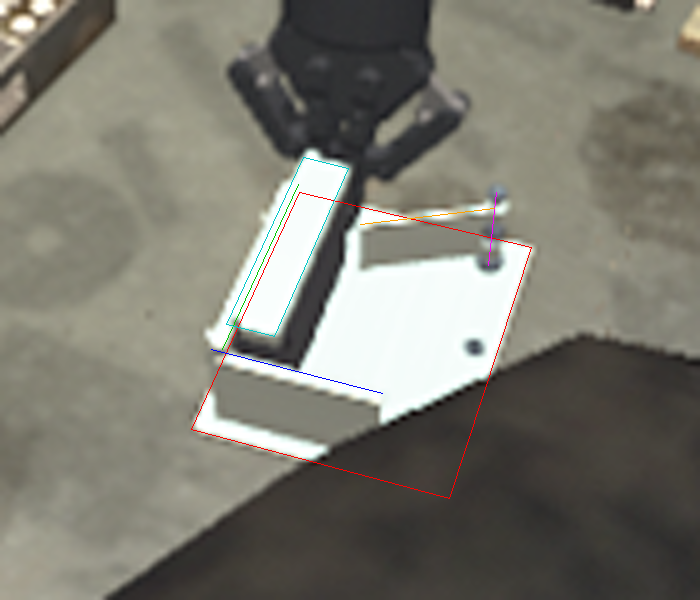

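```bash
python3 - <<'E'
from h import *
for x in (-6,-18):
    ctrl.movel(W((x,-78,16)),max_speed=.1); ctrl.movel(W((x,-72,16)),max_speed=.1)
    push((x,-72,16),(x,-62,16),16,step=2.,speed=.06)
ctrl.movel(W((-13,-90,16)),max_speed=.1)
ctrl.movel(W((-13,-110,80)),max_speed=.2)
ctrl.movel(W((-40,-190,110)),max_speed=.25)
for n in("top","scene"):
    im,d=vision.grab_frame(n); cv2.imwrite(f"pics/{n}10.png",im)
    overlay(n,im,RK,f"pics/ov_{n}10.png",(190,150,330,270),5)
    cv2.imwrite(f"pics/{n}10z.png",cv2.resize(im[160:260,210:310],None,fx=6,fy=6,interpolation=cv2.INTER_CUBIC))
print(get_state()["time"])
E
```

```text
[-10.5 -70.3  14.8] F [-8.8 -5.1  0.3] 26.82
[-10.6 -68.9  14.8] F [-9.1 -5.8  1.6] 27.07
[-10.7 -67.5  14.8] F [-10.2  -7.5   1.9] 27.32
[-10.8 -66.7  14.8] F [-10.9  -9.4   2.8] 27.57
[-10.8 -66.5  14.8] F [-11.9 -14.3   3.1] 27.82
[-17.9 -69.7  16.1] F [ 0.3 -0.7  0.3] 28.68
[-18. -68.  16.] F [ 0.6 -1.6  0.5] 28.93
[-18.  -66.9  16. ] F [-0.6 -4.  -0.3] 29.18
[-18.  -66.5  15.9] F [-0.3 -8.3 -0. ] 29.43
[-18.  -66.4  15.9] F [ -1.  -12.4   1.7] 29.68
31.2
```

View pics/ov_top10.png

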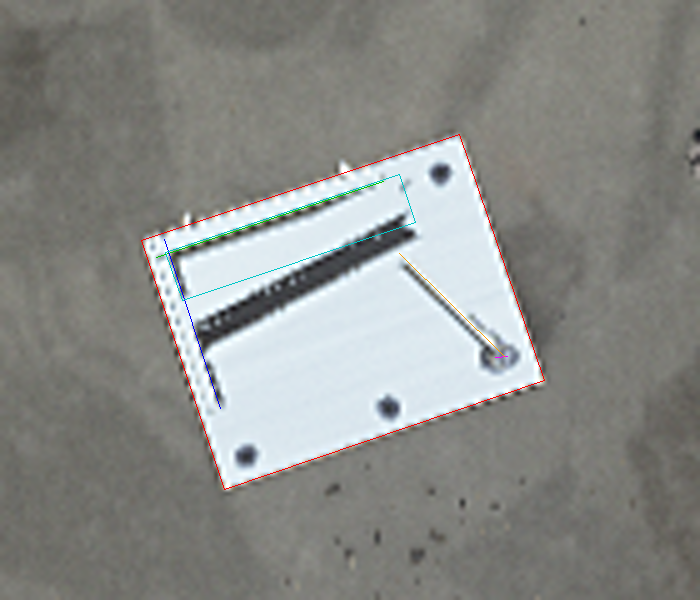

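View pics/top10z.png

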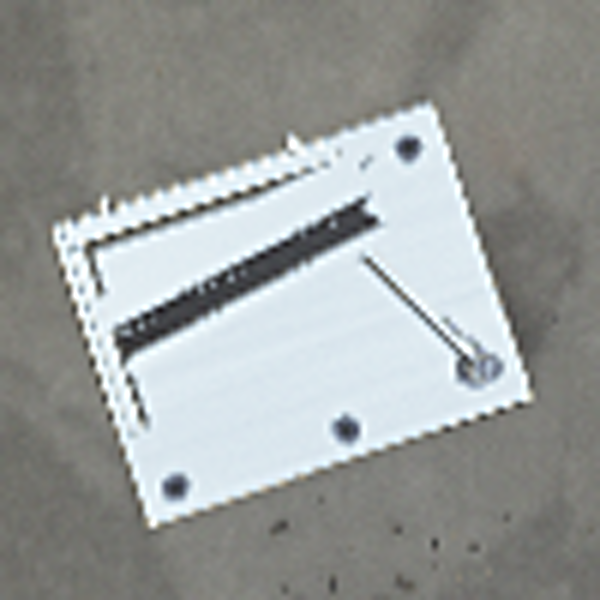

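View pics/scene10z.png

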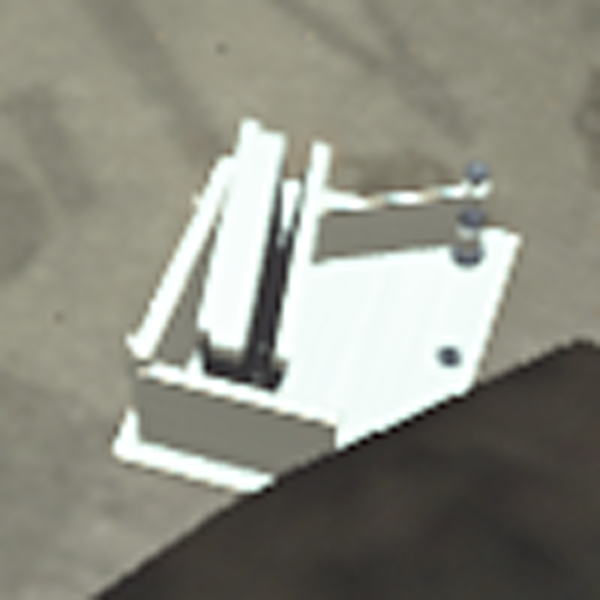

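```bash
cat >> h.py <<'E'
def cloud(n,d):
    c=vision.camera_info(n); v,u=np.nonzero(d>0)
    xy=cv2.undistortPoints(np.c_[u,v].astype(float).reshape(-1,1,2),c["mtx"],c["dist_coeffs"]).reshape(-1,2)
    z=d[v,u][:,None]; P=np.c_[xy*z,z]; X=(P-c["t"])@c["R"]
    e=X[:,:2]-RK[:2]; cs,s=np.cos(RK[2]),np.sin(RK[2])
    return np.c_[cs*e[:,0]+s*e[:,1],-s*e[:,0]+cs*e[:,1],X[:,2]]*1000
def heights(P,step=3,xs=(-70,12)):
    """max height per x-bin at several y"""
    for y0 in (-60,-45,-25,0,25,45):
        row=[]
        for x in np.arange(*xs,step):
            m=(abs(P[:,1]-y0)<6)&(P[:,0]>=x)&(P[:,0]<x+step)
            row.append(int(P[m,2].max()) if m.any() else -1)
        print(y0,row)
    print("x ",np.arange(*xs,step).tolist())
E
python3 - <<'E'
from h import *
for n in("top","scene"):
    im,d=vision.grab_frame(n); P=cloud(n,d); print(n); heights(P)
E
```

```text
top
-60 [49, 51, 51, 52, 48, 50, 51, 51, 7, 9, 8, 78, 78, 76, 53, 8, 24, 77, 79, 78, 77, 81, 77, 75, -1, 8, 7, 8]
-45 [6, 9, 9, 7, 7, 8, 9, 10, 48, 47, 77, 79, 80, 66, 52, 37, 79, 80, 79, 80, 79, 80, 80, 67, 69, 66, -1, 7]
-25 [8, 9, 10, 7, 9, 7, 9, 8, 77, 79, 80, 77, 65, 49, 34, 79, 80, 81, 80, 79, 79, 80, -1, 69, 69, 67, -1, 7]
0 [8, 7, 7, 8, 7, 9, 8, 76, 79, 78, 70, 57, 41, 29, 81, 79, 82, 79, 80, 82, 78, -1, 7, 68, 68, 68, -1, 8]
25 [9, 9, 8, 7, 9, 8, 82, 79, 79, 68, 53, 37, 78, 80, 79, 79, 79, 80, 79, 79, 3, 8, 7, 66, 68, 67, -1, -1]
45 [9, 8, 9, 7, 10, 78, 79, 77, 62, 52, 36, 78, 80, 78, 80, 80, 80, 80, 75, 7, 8, 8, 6, 67, 69, 68, 52, 50]
x  [-70, -67, -64, -61, -58, -55, -52, -49, -46, -43, -40, -37, -34, -31, -28, -25, -22, -19, -16, -13, -10, -7, -4, -1, 2, 5, 8, 11]
scene
-60 [53, 52, 51, 51, 50, 50, 52, 52, 48, 7, 8, 79, 80, 78, -1, -1, 23, 42, 80, 79, 78, 82, 80, 80, -1, -1, -1, -1]
-45 [9, 8, 8, 9, 8, 8, 9, 8, 20, 47, 79, 79, 79, 66, 55, -1, 28, 82, 81, 81, 79, 79, 79, 78, 68, 68, 66, -1]
-25 [9, 9, 9, 10, 9, 8, 8, 8, 11, 79, 81, 80, 64, 52, 41, 80, 80, 79, 80, 79, 81, 79, -1, 67, 68, 68, -1, -1]
0 [9, 10, 7, 8, 9, 7, 10, 8, 79, 79, 79, 51, 38, 25, 79, 80, 80, 80, 81, 80, 83, -1, -1, 67, 68, 67, 66, -1]
25 [7, -1, 7, -1, -1, 9, 78, 80, 80, 68, 51, 40, 78, 81, 80, 81, 80, 80, 82, 79, -1, -1, 8, 67, 68, 67, 67, -1]
45 [-1, -1, -1, -1, -1, 78, 80, 80, 68, 55, -1, 79, 81, 80, 80, 80, 81, 81, 79, -1, -1, -1, -1, 67, 68, 67, -1, -1]
x  [-70, -67, -64, -61, -58, -55, -52, -49, -46, -43, -40, -37, -34, -31, -28, -25, -22, -19, -16, -13, -10, -7, -4, -1, 2, 5, 8, 11]
```

```bash
python3 - <<'E'
from h import *
ctrl.movep(W((-95,12,95)),QT(15,np.pi)); print(get_state()["time"],inr())
ctrl.movel(W((-88,14,42)),max_speed=.15)
push((-88,14,42),(-70,14,42),8,step=9,speed=.06)
push((-70,14,42),(-42,14,42),7,step=3,speed=.05)
im,d=vision.grab_frame("scene"); cv2.imwrite("pics/scene11.png",im)
overlay("scene",im,RK,"pics/ov_scene11.png",(190,150,330,270),5); heights(cloud("scene",d)); print(get_state()["time"])
E
```

```text
32.1667 [-94.55747904  11.96623862  95.38268975]
[-78.4  13.5  42.5] F [ 0.3  0.9 -0.2] 33.03
[-69.8  13.9  42.1] F [-0.8  0.6 -0.4] 33.33
[-67.2  14.   42. ] F [0.4 0.6 0. ] 33.58
[-64.2  14.1  42. ] F [-0.  -0.6  0.1] 33.83
[-61.4  14.   42. ] F [0.6 0.4 0.4] 34.08
[-58.6  14.   42. ] F [ 0.3 -0.3 -0.3] 34.33
[-55.8  14.   42. ] F [-0.2 -0.1  0.4] 34.58
[-53.  14.  42.] F [-0.3 -0.7 -0.5] 34.83
[-50.1  14.1  42. ] F [0.3 0.  0.1] 35.08
[-47.3  14.   42. ] F [0.4 0.5 0.1] 35.33
[-44.9  14.   41.9] F [-0.1  0.  -0.2] 35.58
[-42.1  14.   41.9] F [-1.8  0.3  0.2] 35.83
-60 [37, 31, 20, 7, 7, -1, -1, -1, -1, -1, -1, -1, -1, -1, -1, -1, -1, 78, 77, 78, 78, 79, 80, 79, -1, -1, -1, -1]
-45 [10, 8, 8, 9, 9, 8, 8, -1, -1, -1, -1, -1, -1, -1, -1, 81, 80, 81, 80, 79, 81, 81, 81, 79, 67, 68, -1, -1]
-25 [9, 8, 10, 9, 8, 10, -1, -1, -1, -1, -1, -1, -1, -1, 80, 80, 81, 79, 80, 80, 81, 81, 79, 69, 69, 67, -1, -1]
0 [8, 8, 8, 8, 8, 8, 9, 8, 7, 7, 8, 9, 8, 80, 81, 80, 80, 81, 80, 80, 81, 80, -1, 68, 68, 68, 66, -1]
25 [295, 282, 269, 257, 254, 243, 218, 207, 198, 186, 62, 57, 79, 79, 80, 81, 79, 81, 80, 80, 80, -1, -1, 67, 69, 68, 66, -1]
45 [260, 252, 252, 216, 209, 195, 190, -1, -1, 95, -1, 80, 81, 80, 80, 80, 81, 82, 80, 82, 79, -1, -1, 68, 68, 69, -1, -1]
x  [-70, -67, -64, -61, -58, -55, -52, -49, -46, -43, -40, -37, -34, -31, -28, -25, -22, -19, -16, -13, -10, -7, -4, -1, 2, 5, 8, 11]
35.8833
```

View pics/ov_scene11.png

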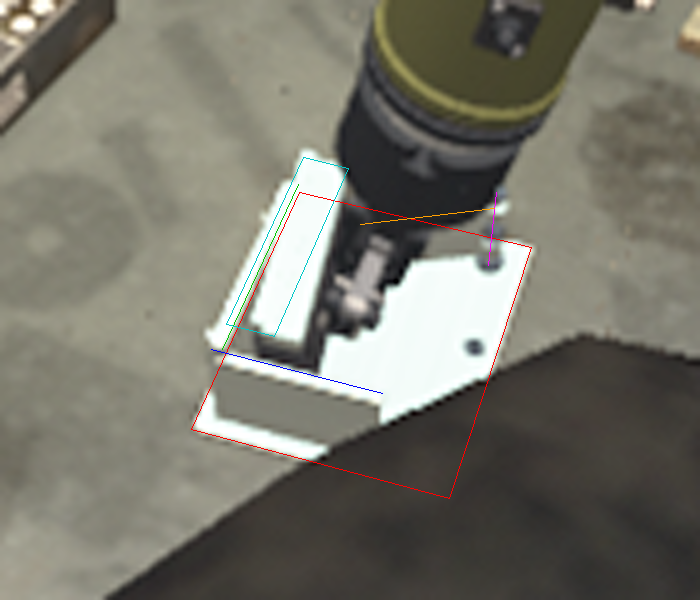

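```bash
python3 - <<'E'
from h import *
ctrl.movel(W((-58,16,42)),max_speed=.12)
ctrl.movel(W((-58,16,12)),max_speed=.12)
ctrl.movel(W((-50,16,12)),max_speed=.1)
push((-50,16,12),(-29,16,12),14,step=3,speed=.06)
im,d=vision.grab_frame("scene"); cv2.imwrite("pics/scene12.png",im)
overlay("scene",im,RK,"pics/ov_scene12.png",(190,150,330,270),5); heights(cloud("scene",d),xs=(-43,8)); print(get_state()["time"])
E
```

```text
[-47.   15.9  12.2] F [ 0.3 -0.8  0.1] 37.14
[-44.  16.  12.] F [-0.6  0.  -0.1] 37.39
[-41.3  16.   11.8] F [-1.   0.1  0.5] 37.64
[-38.1  16.   11.9] F [-1.7 -0.  -1.2] 37.89
[-34.7  16.   12. ] F [-1.6 -0.1 -0.3] 38.14
[-33.6  15.8  11.5] F [-7.6 -0.   1.8] 38.39
[-33.4  15.6  10.7] F [-14.    0.9   5.3] 38.64
-60 [-1, -1, -1, -1, -1, -1, -1, -1, -1, -1, -1, 80, 81, 80, 81, -1, -1]
-45 [-1, -1, -1, -1, -1, -1, -1, -1, -1, -1, -1, 81, 79, 80, 80, -1, 68]
-25 [-1, -1, -1, -1, -1, -1, 57, -1, 81, 79, 80, 80, 80, 80, 79, 68, 69]
0 [-1, -1, -1, -1, -1, -1, 81, 80, 79, 82, 80, 80, 81, 81, 80, -1, 67]
25 [204, 178, 175, 160, 150, 23, 81, 81, 80, 81, 79, 81, 80, 80, 81, 67, 68]
45 [157, 152, -1, -1, -1, -1, 79, 80, 80, 80, 80, 81, 81, 79, 79, 69, 68]
x  [-43, -40, -37, -34, -31, -28, -25, -22, -19, -16, -13, -10, -7, -4, -1, 2, 5]
38.6917
```

View pics/ov_scene12.png

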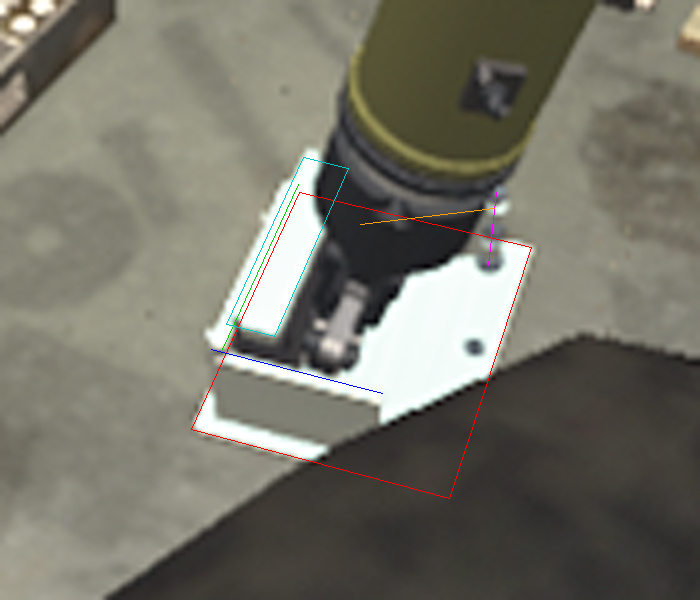

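```bash
python3 - <<'E'
from h import *
ctrl.movel(W((-42,10,12)),max_speed=.12)
ctrl.movel(W((-42,-14,12)),max_speed=.15)
push((-42,-14,12),(-29,-14,12),16,step=3.3,speed=.06)
ctrl.movel(W((-55,-12,14)),max_speed=.12)
ctrl.movel(W((-80,-10,100)),max_speed=.3)
ctrl.movep(W((-30,-170,100)),QT(15,np.pi/2,(-1,0,0)))
for n in("top","scene"):
    im,d=vision.grab_frame(n); cv2.imwrite(f"pics/{n}13.png",im)
    overlay(n,im,RK,f"pics/ov_{n}13.png",(190,150,330,270),5); heights(cloud(n,d),xs=(-43,8),step=2)
    P=cloud(n,d)
    for x0 in (-3,-9,-15,-21):
        m=(abs(P[:,0]-x0)<2.5)&(P[:,2]>72)&(P[:,2]<90); print(x0,"ends",P[m,1].min().round(1),P[m,1].max().round(1))
print(get_state()["time"])
E
```

```text
[-38.  -13.1  12.2] F [ 0.3  0.4 -0.8] 39.52
[-35.1 -13.7  12.1] F [0.  0.5 1.2] 39.77
[-33.7 -14.   11.5] F [-4.6  0.1  0.8] 40.02
[-33.5 -14.3  10.5] F [-13.4   1.5   4.6] 40.27
-60 [7, 9, 8, 8, 8, 7, 6, 7, 8, 77, 79, 80, 79, 79, 78, 79, 78, 76, 80, 80, 80, 80, -1, -1, 7, 9]
-45 [46, 47, 52, 48, 50, 9, 8, 9, 7, 79, 80, 80, 78, 78, 80, 79, 78, 80, 79, 79, 80, 81, 68, 66, 68, 63]
-25 [9, 8, 7, 4, 7, 7, 7, 6, 8, 78, 80, 80, 80, 79, 81, 82, 82, 78, 79, 79, 80, 78, 71, 68, 67, 65]
0 [8, 8, 4, 6, 7, 9, 8, 8, 8, 81, 79, 78, 80, 82, 79, 80, 80, 80, 81, 80, 79, 79, 69, 69, 68, 67]
25 [9, 7, 8, 8, 9, 8, 7, 8, 10, 78, 79, 83, 79, 79, 80, 79, 78, 79, 80, 79, 80, 77, 69, 68, 66, 66]
45 [7, 8, 8, 8, 8, 7, 7, 7, 7, 81, 78, 79, 79, 79, 80, 81, 79, 80, 79, 79, 78, 79, 66, 69, 68, 64]
x  [-43, -41, -39, -37, -35, -33, -31, -29, -27, -25, -23, -21, -19, -17, -15, -13, -11, -9, -7, -5, -3, -1, 1, 3, 5, 7]
-3 ends -631.4 586.7
-9 ends -631.1 589.8
-15 ends -628.6 591.8
-21 ends -621.8 595.3
-60 [6, 47, 6, 8, -1, 7, -1, 7, 8, 78, 79, 80, 80, 79, -1, 78, 79, 77, 80, 78, 80, 80, -1, -1, -1, -1]
-45 [50, 53, 51, 49, 53, 36, 9, 7, 6, 79, 81, 80, 80, 81, 81, 81, 80, 80, 80, 79, 82, 79, -1, -1, 68, 67]
-25 [8, 8, 7, 7, 9, 9, 8, 9, 8, 79, 81, 80, 80, 79, 78, 80, 79, 80, 80, 80, 81, 80, 78, 67, 67, 67]
0 [10, 7, 9, 9, 7, 6, 9, 9, 7, 80, 80, 80, 81, 78, 79, 81, 80, 81, 82, 78, 79, 79, -1, -1, 69, 66]
25 [-1, -1, -1, 8, -1, 8, 6, -1, -1, 79, 80, 80, 81, 79, 80, 79, 79, 79, 80, 78, 80, 80, -1, 68, 67, 67]
45 [-1, -1, -1, -1, -1, -1, -1, -1, -1, 81, 81, 79, 80, 80, 80, 80, 79, 79, 80, 81, 79, 80, 67, 68, 67, 68]
x  [-43, -41, -39, -37, -35, -33, -31, -29, -27, -25, -23, -21, -19, -17, -15, -13, -11, -9, -7, -5, -3, -1, 1, 3, 5, 7]
-3 ends -630.5 52.8
-9 ends -629.5 57.1
-15 ends -626.8 57.3
-21 ends -621.8 57.8
42.15
```

View pics/ov_top13.png

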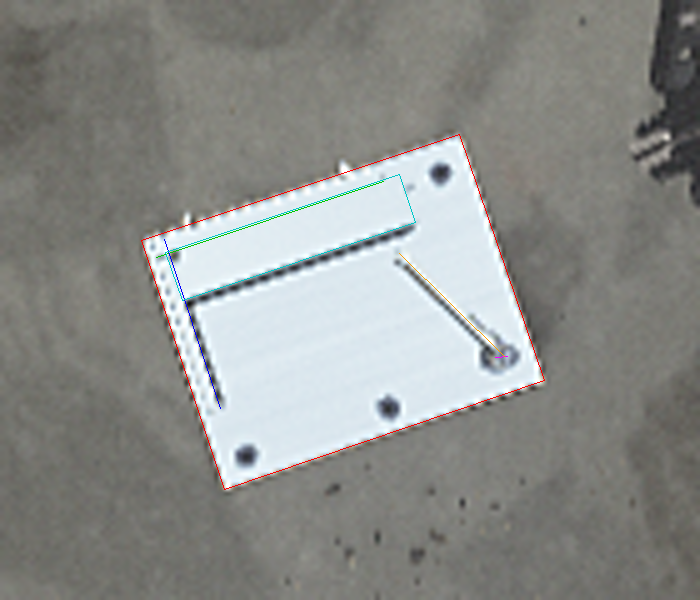

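View pics/ov_scene13.png

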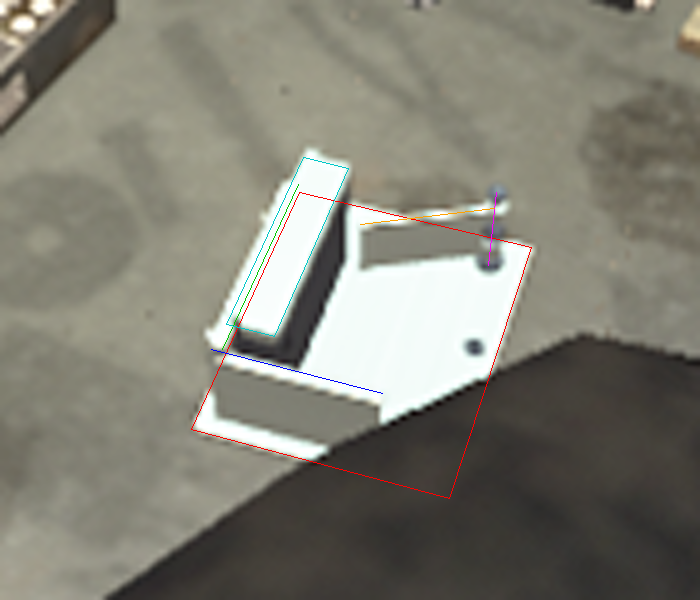

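```bash
python3 - <<'E'
from h import *
A={}
for n in("top","scene"):
    P=[]
    for k in range(3): im,d=vision.grab_frame(n); P.append(cloud(n,d))
    P=np.vstack(P); np.save(f"P_{n}.npy",P); print(n)
    for x0 in np.arange(-23,0,2):
        m=(abs(P[:,0]-x0)<1.2)&(P[:,2]>72)&(P[:,2]<90)&(abs(P[:,1])<90); print(x0,"ends",np.sort(P[m,1])[[0,2,-3,-1]].round(1))
cv2.imwrite("pics/t14.png",cv2.resize(cv2.imread("pics/top13.png")[180:225,210:290],None,fx=10,fy=10,interpolation=cv2.INTER_NEAREST))
E
```

```text
top
-23 ends [-56.  -55.8  56.7  56.8]
-21 ends [-56.7 -56.5  55.9  56. ]
-19 ends [-57.5 -57.3  55.2  55.3]
-17 ends [-58.2 -58.1  54.7  55.3]
-15 ends [-56.7 -56.6  56.7  56.8]
-13 ends [-56.7 -56.6  56.   56.1]
-11 ends [-57.5 -57.5  55.4  55.4]
-9 ends [-58.3 -58.3  54.5  54.7]
-7 ends [-61.8 -56.8  53.8  53.9]
-5 ends [-62.1 -61.8  51.   51. ]
-3 ends [-62.8 -62.6  52.4  52.5]
-1 ends [-61.2 -58.3  52.4  52.5]
scene
-23 ends [-59.3 -58.   56.4  57. ]
-21 ends [-60.5 -59.1  56.1  56.6]
-19 ends [-60.5 -57.7  56.1  56.6]
-17 ends [-59.4 -57.7  56.6  56.8]
-15 ends [-59.6 -57.1  56.2  57.7]
-13 ends [-56.8 -55.1  55.8  57.1]
-11 ends [-58.5 -55.7  55.9  56.7]
-9 ends [-60.8 -58.5  55.6  56.5]
-7 ends [-58.9 -57.3  55.5  55.9]
-5 ends [-65.6 -63.7  49.3  52.3]
-3 ends [-61.5 -59.5  52.2  52.3]
-1 ends [-63.4 -62.4  51.1  52.4]
```

View pics/t14.png

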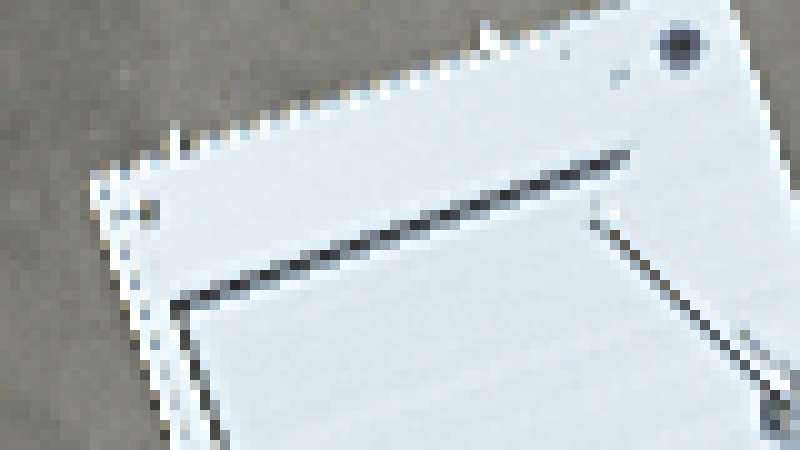

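```bash
python3 - <<'E'
from h import *
P=np.load("P_top.npy")
m=(P[:,0]>-14)&(P[:,0]<14)&(P[:,1]<-66)&(P[:,1]>-98); print("max z near bolt",P[m,2].max(), P[m][np.argmax(P[m,2])])
ctrl.movel(W((-4,-112,70)),max_speed=.25)
ctrl.movel(W((-4,-95,20)),max_speed=.2)
ctrl.movel(W((-4,-77,20)),max_speed=.12); print(inr(),fr())
push((-4,-77,20),(-4,-64,20),9,step=2.2,speed=.06)
ctrl.movel(W((-4,-80,20)),max_speed=.12)
print(get_state()["time"])
E
```

```text
max z near bolt 12.328731854741113 [ -2.64225258 -82.95366748  12.32873185]
[ -3.24129972 -77.01875086  21.30012394] [-1.13350411 -0.51061148  1.04509882]
[ -3.9 -75.3  20.2] F [ 1.   0.2 -0.3] 43.85
[ -4.1 -72.9  20. ] F [-0.1 -0.4  0.3] 44.1
[ -4.  -70.6  20. ] F [-1.  -1.  -1.3] 44.35
[ -4.1 -68.2  20. ] F [-0.1 -0.4 -0.8] 44.6
[ -4.  -67.8  20. ] F [-0.8 -5.2  0.2] 44.85
[ -4.  -67.6  20. ] F [ -0.8 -10.3   0.7] 45.1
stop 10.270863009996233
45.3833
```

```bash
python3 - <<'E'
from h import *
ctrl.movel(W((-8,-115,80)),max_speed=.25)
ctrl.movel(W((-30,-165,100)),max_speed=.3)
for n in("top","scene"):
    im,d=vision.grab_frame(n); cv2.imwrite(f"pics/{n}15.png",im); P=cloud(n,d)
    overlay(n,im,RK,f"pics/ov_{n}15.png",(190,150,330,270),5); heights(P,xs=(-43,8),step=2)
    for x0 in np.arange(-23,0,2):
        m=(abs(P[:,0]-x0)<1.2)&(P[:,2]>72)&(P[:,2]<90)&(abs(P[:,1])<90); print(x0,"ends",np.sort(P[m,1])[[0,2,-3,-1]].round(1))
print(get_state()["time"])
E
```

```text
-60 [7, 7, 8, 9, 9, 8, 7, 6, 7, 78, 77, 77, 83, 79, 78, 80, 6, 77, 79, 76, 80, -1, -1, 2, 8, 8]
-45 [47, 50, 50, 51, 52, 7, 6, 7, 8, 79, 79, 81, 81, 79, 79, 81, 80, 79, 81, 79, 81, 79, 66, 70, 68, 65]
-25 [9, 7, 9, 9, 8, 9, 9, 7, 6, 80, 79, 79, 79, 79, 79, 78, 79, 78, 80, 78, 79, 79, 66, 66, 66, 65]
0 [7, 8, 7, 9, 7, 9, 8, 8, 7, 79, 79, 80, 81, 80, 81, 80, 79, 79, 79, 82, 77, 80, 67, 67, 67, 66]
25 [5, 8, 7, 12, 7, 7, 9, 7, 7, 80, 81, 79, 78, 79, 81, 80, 79, 81, 79, 79, 79, 78, 67, 67, 67, 64]
45 [8, 8, 8, 7, 9, 7, 7, 8, 9, 79, 79, 80, 80, 79, 80, 78, 79, 78, 80, 79, 80, 81, 68, 65, 67, 67]
x  [-43, -41, -39, -37, -35, -33, -31, -29, -27, -25, -23, -21, -19, -17, -15, -13, -11, -9, -7, -5, -3, -1, 1, 3, 5, 7]
-23 ends [-55.9 -51.5  52.4  56.7]
-21 ends [-56.8 -51.5  51.6  56.1]
-19 ends [-57.6 -52.4  50.9  55.3]
-17 ends [-58.1 -52.9  50.2  54.6]
-15 ends [-56.7 -53.8  51.6  56.9]
-13 ends [-57.4 -54.7  51.   56.1]
-11 ends [-57.4 -53.2  53.2  57.6]
-9 ends [-56.1 -53.2  52.4  57.6]
-7 ends [-56.7 -51.6  51.7  56.8]
-5 ends [-57.7 -52.5  50.9  56. ]
-3 ends [-57.7 -53.2  50.2  57.5]

[... 496 characters left out ...]
0, 80, 80, 80, 81, 81, 81, 80, 80, -1, 68, 68, 66]
45 [-1, -1, -1, -1, -1, -1, -1, -1, -1, 82, 80, 82, 80, 80, 80, 79, 79, 80, 80, 81, 80, 79, -1, 69, 68, 68]
x  [-43, -41, -39, -37, -35, -33, -31, -29, -27, -25, -23, -21, -19, -17, -15, -13, -11, -9, -7, -5, -3, -1, 1, 3, 5, 7]
-23 ends [-57.4 -56.3  51.4  56.7]
-21 ends [-59.  -53.2  49.9  56.8]
-19 ends [-57.8 -46.6  54.   56.8]
-17 ends [-57.8 -51.5  54.9  55.4]
-15 ends [-57.5 -51.2  53.6  57.2]
-13 ends [-58.2 -52.4  53.6  55.6]
-11 ends [-55.6 -45.1  54.7  57.3]
-9 ends [-55.6 -51.4  54.9  58.3]
-7 ends [-60.2 -52.7  55.   55.8]
-5 ends [-56.9 -47.1  56.1  57.3]
-3 ends [-58.4 -48.2  54.9  56. ]
-1 ends [-58.4 -52.1  55.9  56.7]
46.25
```

View pics/ov_top15.png

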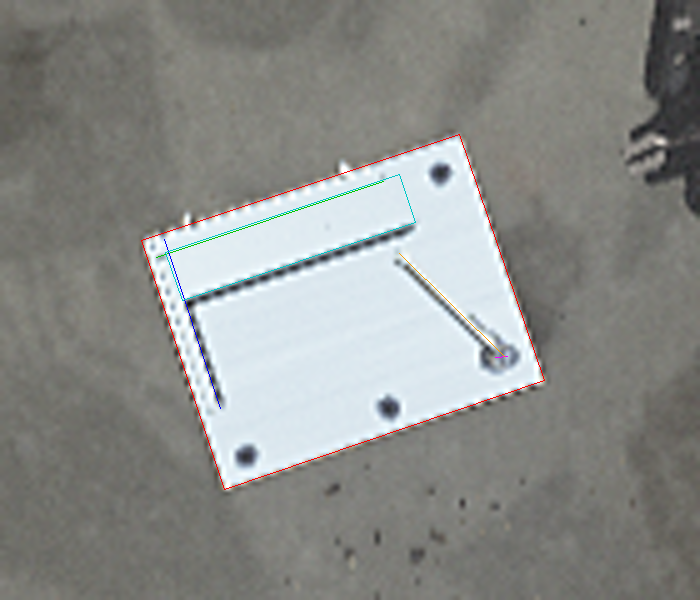

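View pics/ov_scene15.png

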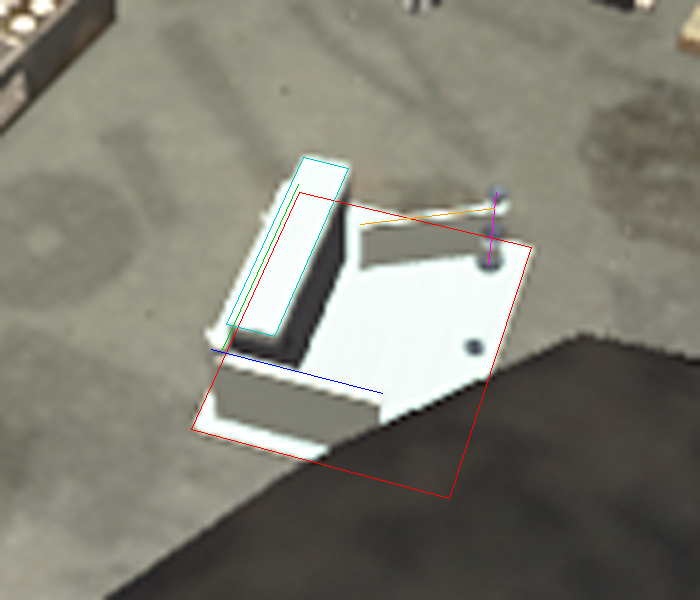

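```bash
python3 - <<'E'
from h import *
a=cv2.imread("pics/top0.png").astype(int); b=cv2.imread("pics/top15.png").astype(int)
for nm,(x0,y0,x1,y1) in dict(tube=(120,150,165,185),bar=(150,200,180,280),chisel=(365,178,392,212)).items():
    print(nm,np.abs(a-b)[y0:y1,x0:x1].mean().round(2))
print(fr()); ticket.close_job(); print(get_state()["time"])
E
```

```text
tube 2.54
bar 2.55
chisel 4.42
[-0.35552718  0.82299149  0.75896409]
the job is handed in; nothing more can be done
the job is handed in; nothing more can be done
```

All four plates stand upright and tight against the backstop, flush with the side fence, with the keeper flap shut in front of them. I handed the job in at about 46 s of the 54 s allowed.

**How it went**
- **Pushing the feet in:** a first push with the tool vertical jammed high at about 29 N. With the gripper tilted 15° the row went home and the keeper snapped shut.
- **Pushing the ends:** a repeated end push snagged plate 1. It swung the row out at the fence end and left plate 4 leaning on the keeper.
- **Putting it right:** I stood plate 4 up again and pushed the row home low, at two points. Then I pushed plate 1's end, which was still about 5 mm off the fence.

**Last checks (depth from both cameras, then hand-in)**
- **Row position:** it fills about x = -25 to 0 mm in the rack's frame.
- **Plate height:** the tops are level at about 79 mm, against 78 mm nominal.
- **Plate ends:** they lie at about ±57 mm, to within 1–2 mm of camera noise.
- **Keeper:** it lies on its shut line in both pictures.
- **Bystanders:** the tube and the bar show no change from the first picture. The chisel patch differed slightly more (4.4 against 2.5), which I put down to the arm nearby, but I did not check it further.
- **Forces:** none that I logged went above about 30 N, and the gripper was touching nothing at hand-in.

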